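# Press the charcoal block onto the studs of the soldering hearth

## Task

At this jeweller's soldering bench, pick up the black charcoal block (not the pale brick one), set it over the two steel studs of the hearth without dropping it, and press it straight down until it is fully home, flat on the hearth board. Leave the pale block and the little steel spirit lamp where they stand, and let go of the charcoal block.

Things in the scene. Friction and masses are not known exactly. Their poses are not given: they have to be found in the camera images.
- charcoal_mid (a point): Centre (half-way up) of the loose black charcoal block, right way up on the bench: 110 mm long (its y), 48 mm wide (its x), 44 mm tall (z), about 0.1 kg, flat sides. Underneath are two 32 mm square sockets, 28 mm deep, 30 mm either side of the middle along y; a half turn makes no difference. Grip across the 48 mm width, in the upper half, so that the fingertips clear the hearth.
- seat (a point): On the tan top face (112 x 170 mm, 45 mm above the bench) of the fixed hearth, midway between two steel studs: 30 mm off along +-y, 23 mm tall, 16 mm across, tapering to 6. The block's y goes along this y. A 49 mm square brass friction collar round each, 8 mm proud, holds the block up until pressed (about 4 N each), then stays down flush. Fully home, the block's centre is 22 mm above this point.
- pale_mid (a point): Centre (half-way up) of a loose pale cream firebrick block, the same shape and size as the charcoal one (110 x 48 x 44 mm). Not wanted: leave it where it lies.
- lamp_mid (a point): Centre (half-way up) of a small loose domed steel spirit lamp, 78 mm in diameter and 66 mm tall, standing on the bench beyond the hearth. Leave it standing.
There are look-alikes about, which are no part of the job. Leave any red look-alike of the part that bears charcoal_mid alone. Of the things that look like the part that bears seat, the smaller one is meant.

How it is judged:
By the outcome, as a careful person would: the job done as asked, in the order asked, and still so for the second after the job is handed in, with the robot touching nothing.
It also fails if it takes over 37 s, if anything falls off the work surface, if the arm or the gripper's body presses on something with over 40 N, if the wrist force passes 120 N, or if a joint passes its speed limit or range.

## Robot

A 7-joint arm with a two-finger parallel gripper is mounted at the origin on the work surface. World frame = base frame: x ahead of the robot, y to its left, z up, the work surface at z = 0. Lengths are in m, angles in rad, forces in N, time in s.
With the tool pointing down it reaches from about 0.35 to 0.9 m from the base axis. Payload 7.2 kg.
Tool frame: the origin (TCP) lies midway between the tips of the shut fingers; the grasp point (between the pads) lies 19 mm behind it; z points along the fingers, y is the line along which they close (so a half turn about z gives the same grasp; the last joint's range is limited). The gripper opens to 88 mm and grips with 3 to 60 N. Pads are 20 mm wide; open, the fingers measure 115 mm over their backs; the gripper's body (75 mm by 178 mm) begins 61 mm behind the grasp point.
Start: joints at [1.127, 0.411, -0.013, 1.596, 0.006, 1.134, -0.082], TCP at [0.229, -0.581, 0.184] pointing down, gripper open.
Joint ranges: [-2.95, 2.95], [-0.29, 1.99], [-1.47, 1.44], [0.14, 2.54], [-1.03, 4.17], [0.13, 1.85], [-2.86, 2.86]. Speed limits (rad/s): [2.39, 2.39, 3.01, 3.01, 3.14, 3.14, 3.14].

## Interface

Orientations are given as a rotation vector (axis times angle).
In Python, from cell import * gives the robot as it stands.
- The arm moves only by the tool apply_moves, never from a script. Its argument "increments" is a list of rows, each a list of 5 numbers: the opening, from 0 (shut) to 1 (fully open), then the shift along the tool's x, y, z in mm, then the turn about the tool's z in rad. In form: [[fingers, x, y, z, twist], ...]. A call has 1 to 20 rows; each row is the pose to reach, as a shift and turn from the pose commanded when the call began, along the tool's axes at that moment; what a row does not reach only later rows make up. A row lasts 1/12 s, in which the tool goes at most 41.7 mm and 7.16 degrees, less where a joint would pass 70% of its speed; a pose out of reach is approached as far as the arm can. A call with a gripper value outside its range is refused whole. The fingers move at their own pace and stop on an object; "grip_force" is the grip in N (left out, the last holds). Time passes only in rows, so rows that repeat a pose let the fingers close. It gives the time, the measured TCP pose, the force, the opening and the grip force at its end, in the units of the state.
- observe(): the state, without advancing time (a new reading comes with each control period).
- get_image(name): name is "scene" or "top" or "wrist"; returns the picture (400x640x3 uint8, red, green, blue); there is no depth.
- get_calibration(name): a dict with "fx", "fy", "cx", "cy" (pixels), "dist" ([k1, k2, p1, p2, k3] as OpenCV has them; the pictures are not rectified), "T" (4x4, takes a point from camera to world coordinates). Camera axes: x right, y up, looking along -z (the intrinsics and any distortion apply to the point x, -y, -z); pixel columns grow to the right and rows downward; lengths in m; the calibration is good to about 2 mm. A picture is of the moment at which its call begins: read the wrist's pose just before it. get_calibration takes no time and is no camera call; for the wrist camera it gives the pose at the moment of the call.
- close_job(): hands the job in; it is judged then, once.
Trained networks look in the newest picture that a camera, given by its name, has taken for a name from the list of things; names that differ only in an ending like _2 or _b are one class to them, and where a whole thing is asked for, a point or a joint stands for the part that bears it (a point fixed in the world has none). Each returns a list of dicts, best first, with "confidence" (0 to 1); they miss things now and then, are a little off and sometimes report something else, mostly with a low value. They report only what shows in the picture. A call takes as long as a camera call. They do not tell look-alikes from the thing itself.
- spot_in(camera, name): "xy" ([column, row] in pixels, amid what is visible of it).
- landmark_of(camera, name): "xy" ([column, row] in pixels: a listed point, or the origin of a listed thing).
The state is a dict: "time": time; "qpos": joint angles; "joint_velocities": joint speeds; "joint_efforts": joint torques, N m; "ee_pos": TCP position; "eef_rot": TCP orientation; "ft_force": force on the tool from outside, world axes, zero at the start; "wrist_torque": the same for the moment, N m; "width": finger opening in m; "finger_force": force on a finger pad.
Only numpy, scipy, OpenCV 4.12 (cv2) and the standard library are available. Lean on these libraries where they do the work, as an engineer would, in place of code of your own. Each camera call takes 0.05 s, during which the arm holds its last target. There are 200 camera calls.

## Working session

There is one attempt and no reset: what is moved stays moved. The work goes in short steps, Python scripts to look and compute and a tool call to move; the robot and the scene stay as the last step left them, time stands still between calls to the robot, and variables do not carry over. Pictures are saved under pics/ and viewed, at most 10 in all, crops included, and the job is handed in when it is done.

Besides the shell and the picture viewer there is one more tool, called after "Call:" in YAML: its name, and indented under it one key for each argument. apply_moves: Moves the arm, as the interface text tells. Its arguments: {"type":"object","properties":{"increments":{"type":"array","items":{"type":"array","items":{"type":"number"}}},"grip_force":{"type":"number"}},"required":["increments"]}

```bash
mkdir -p pics; cat > h.py <<'E'
from cell import *
import numpy as np, cv2
from scipy.spatial.transform import Rotation as R
def ray(cam,xy):
    c=get_calibration(cam);K=np.array([[c['fx'],0,c['cx']],[0,c['fy'],c['cy']],[0,0,1.]])
    u=cv2.undistortPoints(np.array([[xy]],float),K,np.array(c['dist'],float))[0,0]
    T=np.array(c['T']);return T[:3,3],T[:3,:3]@np.array([u[0],-u[1],-1])
def at(cam,xy,z):
    o,d=ray(cam,xy);return o+d*(z-o[2])/d[2]
def save(cam,n):
    im=get_image(cam);cv2.imwrite('pics/'+n,im[:,:,::-1]);return im
E
python3 - <<'E'
from h import *
s=observe();print(s['time'],s['ee_pos'],s['eef_rot'],s['width'],s['ft_force'])
a=save('top','a.png');b=save('scene','b.png')
for cam in('top','scene'):
  for n,z in(('charcoal_mid',.022),('seat',.045),('pale_mid',.022),('lamp_mid',.033)):
    for d in landmark_of(cam,n): print(cam,n,np.round(d['xy']),round(d['confidence'],2),at(cam,d['xy'],z).round(3))
print(observe()['time'])
E
```

```text
0.0 [ 0.22914326 -0.58088502  0.18292078] [-3.08477758e+00 -5.86626751e-01  6.43067913e-04] 0.08818091979114694 [-0.20750969 -0.68237173  0.19036396]
top charcoal_mid [450. 180.] 0.86 [ 0.574 -0.34   0.022]
top charcoal_mid [438. 234.] 0.78 [ 0.426 -0.301  0.022]
top seat [250. 286.] 0.95 [0.298 0.205 0.045]
top seat [326. 187.] 0.77 [ 0.559 -0.002  0.045]
top pale_mid [219. 200.] 0.76 [0.532 0.293 0.022]
top lamp_mid [325. 112.] 0.82 [ 0.766 -0.002  0.033]
scene charcoal_mid [278. 136.] 0.75 [ 0.425 -0.302  0.022]
scene charcoal_mid [235. 154.] 0.57 [ 0.567 -0.341  0.022]
scene seat [433. 201.] 0.91 [0.282 0.201 0.045]
scene seat [316. 211.] 0.74 [ 0.544 -0.008  0.045]
scene pale_mid [404. 284.] 0.69 [0.524 0.298 0.022]
scene lamp_mid [260. 265.] 0.96 [ 0.758 -0.     0.033]
0.5
```

View pics/a.png

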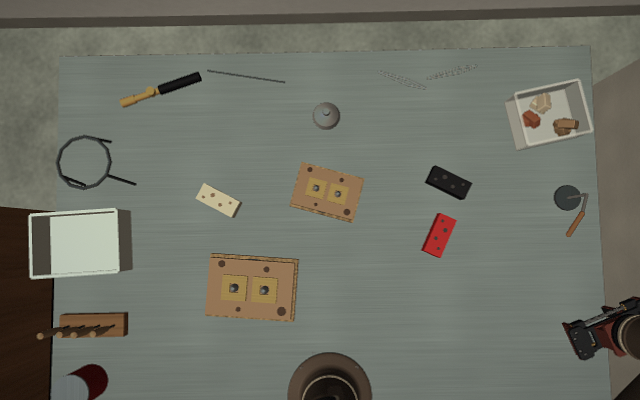

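View pics/b.png

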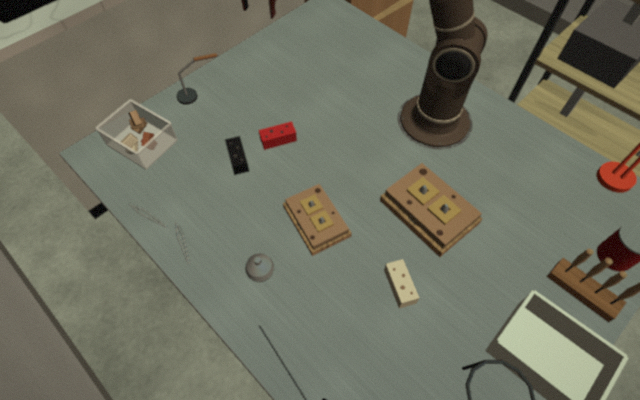

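The black block is at top-view pixel (448,182), and the red look-alike is at (438,235). The smaller hearth is at (327,192), the pale block at (218,200) and the lamp at (326,115). Next I'll measure yaw.

```bash
cat >> h.py <<'E'
def rect(cam,mask,z):
    n,l,st,ce=cv2.connectedComponentsWithStats(mask.astype(np.uint8))
    i=1+np.argmax(st[1:,4]);ct=np.argwhere(l==i)[:,::-1]
    P=np.array([at(cam,p,z)[:2] for p in cv2.convexHull(ct.astype(np.int32))[:,0]])
    (c,wh,a)=cv2.minAreaRect((P*1000).astype(np.float32))
    b=cv2.boxPoints((c,wh,a));e=[b[1]-b[0],b[2]-b[1]];e=max(e,key=np.linalg.norm)
    return np.array(c)/1000,np.array(wh),np.degrees(np.arctan2(e[1],e[0]))%180  # long axis angle
def go(x,y,z,yaw_long):
    """moves (tool mm) to put TCP at xyz with tool y perpendicular to the long axis angle (deg)"""
    s=observe();M=R.from_rotvec(s['eef_rot']).as_matrix()
    d=M.T@(np.array([x,y,z])-s['ee_pos'])*1000
    cur=np.degrees(np.arctan2(M[1,0],M[0,0]))
    tw=-((yaw_long-cur+90)%180-90)  # tool z down
    print('d',d.round(1),'twist',round(np.radians(tw),3),'alt',round(np.radians(tw-np.sign(tw)*180),3),'pos',s['ee_pos'].round(4),'tool x deg',round(cur,1),'q',s['qpos'].round(2))
E
python3 - <<'E'
from h import *
im=cv2.imread('pics/a.png').astype(int)
m=np.zeros(im.shape[:2],bool);m[155:210,415:485]=True
r=rect('top',m&(im.sum(2)<150),.04);print('char',r)
h=cv2.cvtColor(im.astype(np.uint8),cv2.COLOR_BGR2HSV)
m[:]=0;m[155:230,280:375]=True
q=rect('top',m&(h[...,1]>70)&(h[...,0]<30),.045);print('hearth',q)
go(*r[0],.2,r[2]);go(*q[0],.2,q[2]+90)
E
```

```text
char (array([ 0.56544305, -0.32966617]), array([113.12682343,  54.81690216]), np.float32(62.729115))
hearth (array([ 0.54555542, -0.00192695]), array([176.46929932, 124.12078094]), np.float32(73.90186))
d [ 405.  -110.8  -16.3] twist -0.719 alt 2.423 pos [ 0.2294 -0.5814  0.1837] tool x deg 21.5 q [ 1.13  0.41 -0.01  1.6   0.01  1.13 -0.08]
d [ 506.8 -422.9  -16.2] twist 0.657 alt -2.485 pos [ 0.2294 -0.5814  0.1837] tool x deg 21.5 q [ 1.13  0.41 -0.01  1.6   0.01  1.13 -0.08]
```

Call:
apply_moves:
  increments:
    - [1,35,-9,-15,-0.1]
    - [1,70,-19,-30,-0.2]
    - [1,105,-28,-45,-0.3]
    - [1,140,-38,-56,-0.4]
    - [1,175,-48,-56,-0.5]
    - [1,210,-57,-56,-0.6]
    - [1,245,-67,-56,-0.7]
    - [1,280,-76,-56,-0.72]
    - [1,315,-86,-56,-0.72]
    - [1,350,-96,-56,-0.72]
    - [1,385,-105,-56,-0.72]
    - [1,405,-111,-56,-0.72]
    - [1,405,-111,-56,-0.72]
    - [1,405,-111,-56,-0.72]

```text
time: 1.67
ee_pos: [0.5662, -0.3282, 0.2394]
eef_rot: [-2.679, -1.64, 0.0]
ft_force: [-0.2, -0.9, -0.9]
width: 0.0878
finger_force: 0.0
```

```bash
python3 - <<'E'
from h import *
save('wrist','c.png');print(observe()['time'],observe()['ee_pos'],get_calibration('wrist')['T'])
for d in landmark_of('wrist','charcoal_mid'): print(d,at('wrist',d['xy'],.022))
E
```

```text
1.7167 [ 0.56495269 -0.32992146  0.23948379] [[ 8.89233597e-01  4.43708915e-01  1.11292449e-01  5.95497183e-01]
 [-4.57453192e-01  8.62285181e-01  2.17257552e-01 -2.71769647e-01]
 [ 4.33283135e-04 -2.44103800e-01  9.69749012e-01  4.39877869e-01]
 [ 0.00000000e+00  0.00000000e+00  0.00000000e+00  1.00000000e+00]]
{'xy': [316.6, 172.6], 'confidence': 0.77} [ 0.5630484 -0.3345242  0.022    ]
{'xy': [211.7, 203.3], 'confidence': 0.67} [ 0.42224649 -0.30737448  0.022     ]
```

View pics/c.png

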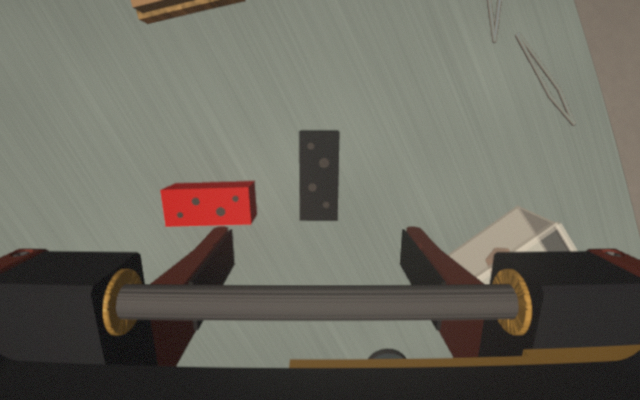

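The charcoal block is centred at (319,175) between the fingers and aligned with them. The red block is clear to its left.

```bash
python3 - <<'E'
from h import *
im=cv2.imread('pics/c.png').astype(int)
m=np.zeros(im.shape[:2],bool);m[115:240,280:360]=True
r=rect('wrist',m&(im.max(2)<85),.044);print(r)
go(*r[0],.012,r[2]); go(.5643,-.332,.012,r[2])
E
```

```text
(array([ 0.564711  , -0.33718558]), array([109.63819122,  46.29270935]), np.float32(62.31453))
d [ -5.2   3.4 227.6] twist 0.007 alt -3.135 pos [ 0.5643 -0.3308  0.2396] tool x deg 62.7 q [ 0.65  0.44 -0.28  1.43  0.12  1.29 -0.12]
d [ -0.8   0.6 227.6] twist 0.007 alt -3.135 pos [ 0.5643 -0.3308  0.2396] tool x deg 62.7 q [ 0.65  0.44 -0.28  1.43  0.12  1.29 -0.12]
```

Call:
apply_moves:
  increments:
    - [1,-2,1,35,0.007]
    - [1,-5,3,75,0.007]
    - [1,-5,3,115,0.007]
    - [1,-5,3,155,0.007]
    - [1,-5,3,185,0.007]
    - [1,-5,3,210,0.007]
    - [1,-5,3,223,0.007]
    - [1,-5,3,224,0.007]
    - [0.4,-5,3,224,0.007]
    - [0.4,-5,3,224,0.007]
    - [0.4,-5,3,224,0.007]
    - [0.4,-5,3,224,0.007]
    - [0.4,-5,3,224,0.007]
    - [0.4,-5,3,224,0.007]
  grip_force: 30

```text
time: 2.93
ee_pos: [0.5662, -0.3355, 0.0166]
eef_rot: [2.686, 1.627, 0.001]
ft_force: [0.1, -0.2, 0.1]
width: 0.0512
finger_force: 0.0
```

Call:
apply_moves:
  increments:
    - [0.3,0,0,0,0]
    - [0.3,0,0,0,0]
    - [0.2,0,0,0,0]
    - [0.2,0,0,0,0]
    - [0.2,0,0,0,0]
    - [0.2,0,0,0,0]
  grip_force: 35

```text
time: 3.43
ee_pos: [0.5657, -0.3353, 0.0157]
eef_rot: [-2.687, -1.627, 0.0]
ft_force: [-1.0, 0.1, 0.4]
width: 0.0179
finger_force: 0.0
```

```bash
python3 - <<'E'
from h import *
go(.548,-.003,.17,73.9)
E
```

```text
d [ 286.2 -169.7 -154.3] twist -0.201 alt 2.941 pos [ 0.5657 -0.3353  0.0157] tool x deg 62.4 q [ 0.63  0.65 -0.25  1.65  0.2   0.87 -0.18]
```

The fingers closed on nothing, so I'll look.

```bash
python3 - <<'E'
from h import *
a=save('wrist','d1.png');b=save('top','d2.png')
cv2.imwrite('pics/d.png',np.vstack([cv2.resize(a,(560,350)),cv2.resize(b[130:270,360:560],(340,238),interpolation=2).repeat(1,0) if 0 else cv2.copyMakeBorder(cv2.resize(b[130:270,360:560],(340,238)),0,0,0,220,0)])[:,:,::-1])
E
```

```text
(no output)
```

View pics/d.png

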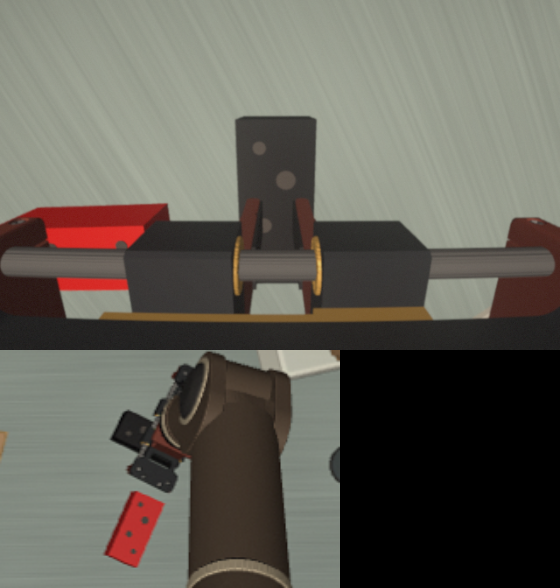

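```bash
cat >> h.py <<'E'
def proj(cam,P,c=None):
    c=c or get_calibration(cam);T=np.array(c['T']);p=(np.array(P,float)-T[:3,3])@T[:3,:3]
    K=np.array([[c['fx'],0,c['cx']],[0,c['fy'],c['cy']],[0,0,1.]])
    return cv2.projectPoints((p*[1,-1,-1]).reshape(-1,1,3),np.zeros(3),np.zeros(3),K,np.array(c['dist'],float))[0][:,0]
E
python3 - <<'E'
from h import *
s=observe();M=R.from_rotvec(s['eef_rot']).as_matrix();p=np.array(s['ee_pos'])
L=[p+M@np.array([x,y,z]) for z in(0,-.019,-.06) for y in(-.009,.009) for x in (-.01,.01)]
print(proj('wrist',L).round())
c=np.array([.5647,-.3372]);u=np.array([np.cos(1.0876),np.sin(1.0876)]);v=np.array([-u[1],u[0]])
print(proj('wrist',[[*(c+a*u*.055+b*v*.024),z] for z in(0,.044) for a in(-1,1) for b in(-1,1)]).round())
print(s['width'],s['finger_force'])
im=cv2.imread('pics/d1.png');cv2.imwrite('pics/e.png',cv2.resize(im[110:350,210:430],(733,600-0)[:2],interpolation=2))
E
```

```text
[[302. 238.]
 [301. 208.]
 [330. 238.]
 [330. 208.]
 [300. 249.]
 [300. 217.]
 [331. 249.]
 [331. 217.]
 [296. 283.]
 [296. 243.]
 [335. 283.]
 [335. 243.]]
[[349. 291.]
 [283. 291.]
 [353. 137.]
 [278. 137.]
 [356. 328.]
 [276. 328.]
 [362. 142.]
 [269. 142.]]
0.017648265929747935 0.0
```

View pics/e.png

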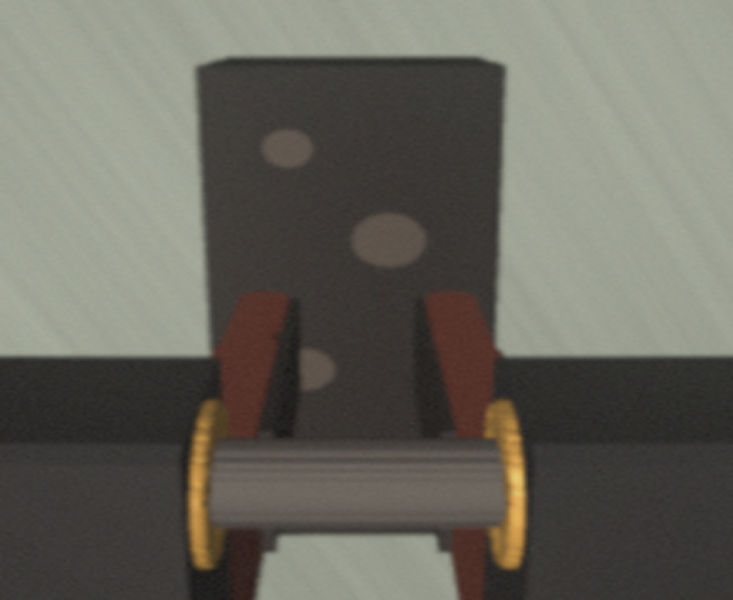

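The rendered tips end at row 228, above the block top. That suggests the fingers are shorter than the stated TCP implies. I'll check from the scene camera.

```bash
python3 - <<'E'
from h import *
print(get_calibration('wrist')['fx'],get_calibration('scene')['fx'])
im=get_image('scene');p=np.array(observe()['ee_pos'])
q=proj('scene',[p,p+[0,0,.035],[*p[:2],0],p+[0,0,.1]]);print(q.round(1))
c=q[0].astype(int);x0,y0=c[0]-50,c[1]-60;print(x0,y0)
cv2.imwrite('pics/f.png',cv2.resize(im[y0:y0+90,x0:x0+100,::-1],(660,594),interpolation=2))
E
```

```text
331.1521836719314 449.2414269772755
[[237.1 155.7]
 [235.3 148.7]
 [237.9 158.8]
 [231.8 134.9]]
187 95
```

View pics/f.png

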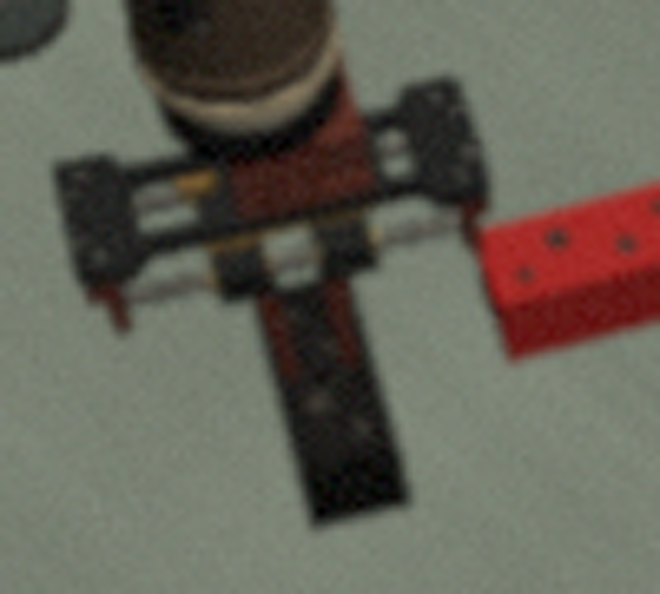

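In free air (picture c) the tips also sit at row 228, with a gap of about 170 px for 88 mm. That puts the real tips about 35 mm behind the reported TCP, so they closed just above the block. I'll open and go lower slowly, watching the force.

Call:
apply_moves:
  increments:
    - [1,0,0,0,0]
    - [1,0,0,-2,0]
    - [1,0,0,-2,0]
    - [1,0,0,-2,0]
    - [1,0,0,-2,0]
    - [1,0,0,-2,0]
    - [1,0,0,-2,0]
    - [1,0,0,3,0]
    - [1,0,0,8,0]
    - [1,0,0,12,0]
    - [1,0,0,12,0]

```text
time: 4.5
ee_pos: [0.5649, -0.3348, 0.0023]
eef_rot: [-2.686, -1.626, 0.002]
ft_force: [-0.7, 0.3, 0.1]
width: 0.0861
finger_force: 0.0
```

Call:
apply_moves:
  increments:
    - [1,0,0,2,0]
    - [1,0,0,4,0]
    - [1,0,0,6,0]
    - [1,0,0,7,0]

```text
time: 4.83
ee_pos: [0.5657, -0.3353, -0.0035]
eef_rot: [-2.687, -1.627, 0.0]
ft_force: [-0.1, -0.3, -0.2]
width: 0.0875
finger_force: 0.0
```

There's no contact below z = 0, so the fingers really are short. I'll continue and grip.

Call:
apply_moves:
  increments:
    - [1,0,0,4,0]
    - [1,0,0,8,0]
    - [1,0,0,12,0]
    - [1,0,0,13,0]
    - [0.4,0,0,13,0]
    - [0.4,0,0,13,0]
    - [0.4,0,0,13,0]
    - [0.4,0,0,13,0]
    - [0.4,0,0,13,0]
    - [0.4,0,0,13,0]
    - [0.4,0,0,13,0]
    - [0.4,0,0,13,0]
  grip_force: 30

```text
time: 5.83
ee_pos: [0.5658, -0.3353, -0.0161]
eef_rot: [2.687, 1.627, 0.0]
ft_force: [0.3, -0.3, 1.6]
width: 0.0475
finger_force: 30.0
```

```bash
python3 - <<'E'
from h import *
go(.513,-.125,.095,73.9)
E
```

```text
d [ 161.9 -144.3 -111.1] twist -0.201 alt 2.941 pos [ 0.5658 -0.3353 -0.0161] tool x deg 62.4 q [ 0.63  0.69 -0.24  1.66  0.21  0.81 -0.19]
```

Call:
apply_moves:
  increments:
    - [0.4,0,0,-10,0]
    - [0.4,0,0,-35,0]
    - [0.4,0,0,-65,0]
    - [0.4,0,0,-95,0]
    - [0.4,0,0,-110,0]
    - [0.4,0,0,-110,0]

```text
time: 6.33
ee_pos: [0.5682, -0.3365, 0.0989]
eef_rot: [2.682, 1.624, 0.006]
ft_force: [-0.1, 0.8, -1.0]
width: 0.0479
finger_force: 30.0
```

Call:
apply_moves:
  increments:
    - [0.4,15,-13,0,-0.05]
    - [0.4,40,-36,0,-0.1]
    - [0.4,65,-58,0,-0.15]
    - [0.4,90,-80,0,-0.2]
    - [0.4,115,-103,0,-0.2]
    - [0.4,140,-125,0,-0.2]
    - [0.4,156,-139,0,-0.2]
    - [0.4,162,-144,0,-0.2]
    - [0.4,162,-144,0,-0.2]
    - [0.4,162,-144,0,-0.2]
    - [0.4,162,-144,0,-0.2]

```text
time: 7.25
ee_pos: [0.5134, -0.127, 0.0935]
eef_rot: [2.513, 1.884, -0.001]
ft_force: [-0.2, -0.1, -1.2]
width: 0.0478
finger_force: 30.0
```

```bash
python3 - <<'E'
from h import *
save('wrist','g.png');s=observe();print(s['ee_pos'],s['eef_rot'],s['width'],s['ft_force'])
for d in landmark_of('wrist','seat'): print(d,at('wrist',d['xy'],.045))
for d in landmark_of('wrist','charcoal_mid'): print(d)
E
```

```text
[ 0.5134037  -0.12695258  0.09344597] [ 2.51363863e+00  1.88400395e+00 -7.30663473e-04] 0.047706373793985964 [-0.32714879 -0.66919825 -0.25564561]
{'xy': [315.1, 24.7], 'confidence': 0.75} [ 0.54872261 -0.0039136   0.045     ]
{'xy': [316.2, 245.6], 'confidence': 0.64}
```

View pics/g.png

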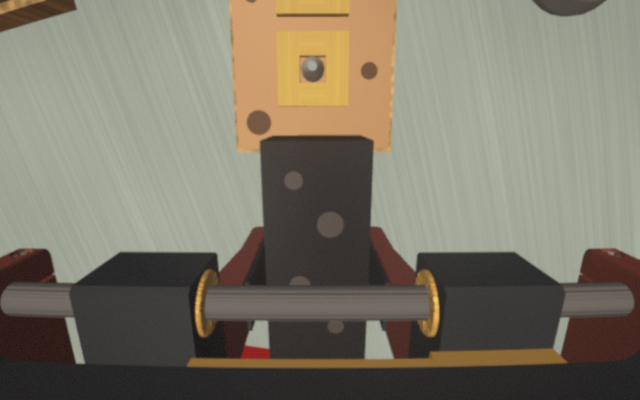

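The block is held square at cols 262–372. The near stud and its collar are at (313,68) and the second collar is partly visible. I'll compute the alignment from this same picture.

```bash
python3 - <<'E'
from h import *
im=cv2.imread('pics/g.png');h=cv2.cvtColor(im,cv2.COLOR_BGR2HSV).astype(int)
m=np.zeros(h.shape[:2],bool);m[20:115,262:365]=True
print(h[50,285],h[50,255],h[95,330],h[120,320])
f=m&(h[...,0]>=19)&(h[...,0]<32)&(h[...,1]>90)
r=rect('wrist',f,.053);print('collar',r)
s=observe();M=R.from_rotvec(s['eef_rot']).as_matrix();p=np.array(s['ee_pos'])
print('tool x deg',np.degrees(np.arctan2(M[1,0],M[0,0])))
zt=p[2]+.0161+.044
E=np.array([at('wrist',q,zt) for q in((262,138),(372,138))]);
print('block front edge in tool mm',((E-p)@M*1000).round(1))
print('block centre landmark tool', ((at('wrist',(316.2,245.6),zt-.022)-p)@M*1000).round(1))
C=np.array([at('wrist',q,.053) for q in((277,31),(349,31),(349,106),(277,106))]);print('collar corners tool mm',((C-p)@M*1000).round(1))
print('stud tip',((at('wrist',(313,66),.068)-p)@M*1000).round(1))
print('collar in tool',((np.array([*r[0],.053])-p)@M*1000).round(1))
print('seat lm',((at('wrist',(315.1,24.7),.045)-p)@M*1000).round(1))
# hearth near edge
m[:]=0;m[0:160,215:410]=True
g=m&(h[...,0]<32)&(h[...,1]>80)
for y in(20,60,100,140):
  w=np.where(g[y])[0];print(y,w.min(),w.max(),[((at('wrist',(k,y),.045)-p)@M*1000)[:2].round(1) for k in(w.min(),w.max())])
E
```

```text
[ 20 144 216] [ 15 119 208] [ 21 148 216] [ 15 123 203]
collar (array([ 0.53842316, -0.03200026]), array([48.39309692, 48.56283951]), np.float32(163.67693))
tool x deg 73.71742211850747
block front edge in tool mm [[ 56.9 -22.4 -60.1]
 [ 56.8  23.6 -60.1]]
block centre landmark tool [ -0.1   0.2 -38.1]
collar corners tool mm [[122.  -26.1  40.4]
 [122.   22.3  40.4]
 [ 72.9  23.3  40.4]
 [ 72.9 -27.4  40.5]]
stud tip [97.4 -1.8 25.4]
collar in tool [97.8 -2.4 40.4]
seat lm [127.9  -0.5  48.4]
20 230 395 [array([131.3, -59.5]), array([131.2,  54.8])]
60 232 394 [array([105. , -59.4]), array([104.9,  55.3])]
100 234 392 [array([ 77.6, -59.4]), array([77.5, 55.2])]
140 237 390 [array([ 48.8, -58.8]), array([48.8, 55.1])]
```

Call:
apply_moves:
  increments:
    - [0.4,15,0,0,0]
    - [0.4,40,-1,0,0]
    - [0.4,68,-2,0,0]
    - [0.4,96,-3,0,0]
    - [0.4,116,-3,0,0]
    - [0.4,126,-3,0,0]
    - [0.4,126.5,-3,0,0]
    - [0.4,126.5,-3,0,0]
    - [0.4,126.5,-3,15,0]
    - [0.4,126.5,-3,30,0]
    - [0.4,126.5,-3,42,0]
    - [0.4,126.5,-3,50,0]
    - [0.4,126.5,-3,53,0]
    - [0.4,126.5,-3,53,0]
  grip_force: 40

```text
time: 8.57
ee_pos: [0.545, -0.0035, 0.04]
eef_rot: [-2.512, -1.886, 0.002]
ft_force: [-0.1, 0.1, -0.8]
width: 0.0473
finger_force: 40.0
```

```bash
python3 - <<'E'
from h import *
s=observe();print(s['ee_pos'],s['ft_force'],s['wrist_torque'],s['width'])
a=save('wrist','i1.png');b=save('scene','i2.png')
cv2.imwrite('pics/i.png',np.vstack([cv2.resize(a,(480,300)),cv2.resize(b[160:270,232:408],(480,300))])[:,:,::-1])
E
```

```text
[ 0.54498474 -0.00347529  0.04000969] [-0.07236736  0.08780924 -0.75019302] [-0.06003725 -0.04711729 -0.02973426] 0.04725560600334286
```

View pics/i.png

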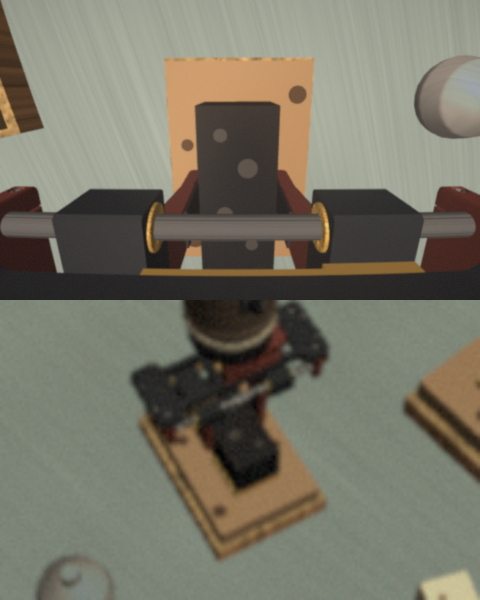

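The block is centred on the hearth with the studs inside the sockets and no force. Now I'll press.

Call:
apply_moves:
  increments:
    - [0.4,0,0,2,0]
    - [0.4,0,0,4,0]
    - [0.4,0,0,6,0]
    - [0.4,0,0,8,0]
    - [0.4,0,0,9,0]
    - [0.4,0,0,10,0]
    - [0.4,0,0,10,0]

```text
time: 9.25
ee_pos: [0.5461, -0.0027, 0.0315]
eef_rot: [2.511, 1.887, 0.001]
ft_force: [-1.3, -0.6, 4.6]
width: 0.0477
finger_force: 40.0
```

Call:
apply_moves:
  increments:
    - [0.4,0,0,1,0]
    - [0.4,0,0,1.5,0]
    - [0.4,0,0,2,0]
    - [0.4,0,0,2,0]

```text
time: 9.58
ee_pos: [0.5461, -0.0027, 0.0296]
eef_rot: [2.511, 1.887, 0.001]
ft_force: [-1.2, -0.0, 5.9]
width: 0.0479
finger_force: 40.0
```

Call:
apply_moves:
  increments:
    - [0.4,0,0,1,0]
    - [0.4,0,0,2,0]
    - [0.4,0,0,2,0]
    - [0.4,0,0,2,0]

```text
time: 9.92
ee_pos: [0.5461, -0.0027, 0.0288]
eef_rot: [2.51, 1.886, 0.001]
ft_force: [-5.3, -0.9, 19.4]
width: 0.0476
finger_force: 40.0
```

It stopped at the expected height (0.0288 m) with 19 N, so it's home. I'll release and retreat.

Call:
apply_moves:
  increments:
    - [0.4,0,0,-1.5,0]
    - [0.7,0,0,-1.5,0]
    - [0.7,0,0,-1.5,0]
    - [0.7,0,0,-1.5,0]
    - [0.7,0,0,-1.5,0]
    - [0.7,0,0,-10,0]
    - [0.7,0,0,-30,0]
    - [0.7,0,0,-60,0]
    - [0.7,0,0,-95,0]
    - [0.7,-35,0,-130,0]
    - [0.7,-70,0,-150,0]
    - [0.7,-105,0,-150,0]
    - [0.7,-105,0,-150,0]
    - [0.7,-105,0,-150,0]

```text
time: 11.08
ee_pos: [0.5159, -0.1063, 0.1777]
eef_rot: [2.515, 1.88, 0.0]
ft_force: [1.0, 0.9, -0.3]
width: 0.0618
finger_force: 0.0
```

```bash
python3 - <<'E'
from h import *
a=save('wrist','j1.png');b=save('scene','j2.png')
cv2.imwrite('pics/j.png',np.vstack([cv2.resize(a,(480,300)),cv2.resize(b[160:290,212:420],(480,300))])[:,:,::-1])
im=a[:,:,::-1].astype(int);m=np.zeros(im.shape[:2],bool);m[20:200,250:390]=True
for z in(.081,.089,.097): print(z,rect('wrist',m&(im.max(2)<85),z))
E
```

```text
0.081 (array([ 0.54414771, -0.00746598]), array([88.81268311, 47.57649231]), np.float32(74.2956))
0.089 (array([ 0.5438974 , -0.00834982]), array([86.41530609, 46.29219818]), np.float32(74.29566))
0.097 (array([ 0.54364709, -0.00923367]), array([84.01789093, 45.00791168]), np.float32(74.29558))
```

View pics/j.png

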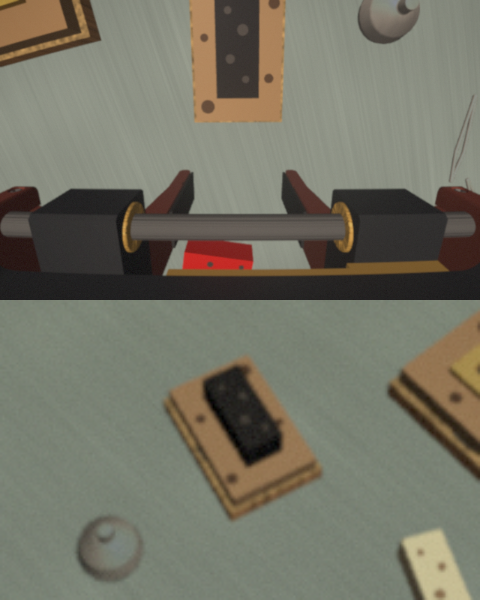

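The block sits flat on the hearth with no brass showing. The pale block and lamp are still standing. I'm handing in.

```bash
python3 -c "
from cell import *
print(close_job())"
```

```text
the job is handed in; nothing more can be done
None
```

The charcoal block is pressed fully home, flat on the smaller hearth, and released; the pale block, red look-alike and lamp were not touched, and the job is handed in at about 11 s.

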